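# Find the loose locating post

## Task

One of the three steel posts in the marking fixture has become loose in its hole. Take each post in turn, beginning with the left-hand one as the robot sees it and ending with the right-hand one, and rock it gently 2 to 3 mm sideways to feel for play, without forcing it; only when all three are tested, draw the loose one out, never pulling hard on a sound one, and stand it fully home in the hole of the wooden rework block, and let go. Leave the two sound posts seated and the other things on the bench where they are.

Things in the scene. Friction and masses are not known exactly. Their poses are not given: they have to be found in the camera images.
- fixture: the marking fixture: an aluminium plate fixed to the bench, 130 (x) x 270 (y) x 26 mm (z), with eight flat screw heads and three flat brass bushes, 48 mm dia and 4 mm high. Origin at the centre of its underside, on the bench; the holes lie along its y axis. It is turned by up to 20 degrees either way
- hole_left (a point): centre of the mouth of the left-hand hole (20 mm dia, through bush and plate, 30 mm deep), on the bush's upper face; 80 mm from the middle hole along the fixture's +y
- hole_middle (a point): the same for the middle hole, at the plate's centre
- hole_right (a point): the same for the right-hand hole, 80 mm along the fixture's -y
- post_a_top (a point): tip of a steel locating post standing in one of the three holes (which post in which hole changes; all look the same). From the bottom: shank 13 dia x 24 mm (in the hole), collar 32 dia x 6 mm (rests on the bush), round head 22 dia x 48 mm (grip here), nose 14 dia x 10 mm; 140 to 220 g. The tip is 88 mm above the shank's foot, 64 mm above the bush when seated; z runs up the post
- post_b_top (a point): another such post. Behaviour: a sound post springs back when pushed sideways, about 1 mm per 4 N in any direction, without tilting; more than 4 mm (16 N) spoils it. The loose one shifts freely about 3.5 mm either side of the middle of its hole at under 2 N
- post_c_top (a point): the third such post. A sound post is just as firm upwards, 1 mm per 4 N, and lifts its bush with it; over 4 mm spoils it. The loose one lifts out freely by its weight and leaves its bush behind. It rubs on its bush when pressed down, and fingers closing on a post may press it down a little: ease off before judging the play
- bush_a_rim (a point): point on the upper face of the brass bush flange (48 dia, 4 mm high) round post_a, 20 mm from its axis along the fixture's x, 30 mm above the bench; it must not be pulled up
- bush_b_rim (a point): point on the upper face of the brass bush flange (48 dia, 4 mm high) round post_b, 20 mm from its axis along the fixture's x, 30 mm above the bench; it must not be pulled up
- bush_c_rim (a point): point on the upper face of the brass bush flange (48 dia, 4 mm high) round post_c, 20 mm from its axis along the fixture's x, 30 mm above the bench; it must not be pulled up
- rework_hole (a point): centre of the mouth of the only hole (18 mm dia, through, slightly chamfered) in the rework block, a light wooden block 80 x 80 x 30 mm fixed to the bench to the right of the fixture; on its upper face, 30 mm above the bench. A post fits with 2.5 mm to spare on each side and stands on its collar, nose tip 64 mm above the block
- tile_1: loose blue plastic tile 16 x 16 x 8 mm lying on the fixture plate between the left and middle posts, towards +x: leave alone; origin at the centre of its underside
- tile_2: such a tile on the bench, near side: leave alone
- tile_3: such a tile on the bench, far side: leave alone
- driver: screwdriver with a black handle, 170 mm long, lying beyond the fixture: leave alone
- jar: closed amber glass jar, 52 dia x 70 mm, at the far right: leave alone; origin at the centre of its underside
- bin: open white plastic bin 200 x 280 x 80 mm with blue tiles, at the far left: leave alone; origin at the centre of its underside
- case: flat black plastic case 70 x 100 x 22 mm at the near left: leave alone; origin at the centre of its underside

How it is judged:
By the outcome, as a careful person would: the job done as asked, in the order asked, and still so for the second after the job is handed in, with the robot touching nothing.
It also fails if it takes over 69 s, if anything falls off the work surface, if the arm or the gripper's body presses on something with over 40 N, if the wrist force passes 120 N, or if a joint passes its speed limit or range.

## Robot

A 6-joint arm with a two-finger parallel gripper is mounted at the origin on the work surface. World frame = base frame: x ahead of the robot, y to its left, z up, the work surface at z = 0. Lengths are in m, angles in rad, forces in N, time in s.
With the tool pointing down it reaches from about 0.25 to 0.725 m from the base axis. Payload 4 kg.
Tool frame: the origin (TCP) lies on the centre line of the jaws, within the pads' length; the fingertips stand 14 mm ahead of it and the grasp point (between the pads) lies 5 mm behind it; z points along the fingers, x is the direction in which the jaws open and shut, and the axes are right-handed (so a half turn about z gives the same grasp; the last joint's range is limited). The gripper opens to 85 mm and grips with 20 to 120 N. Pads are 22 mm wide; open, the fingers measure 114 mm over their backs; the gripper's body (76 mm by 85 mm) begins 54 mm behind the grasp point. The pads swing forward as they close: fully open they stand 13 mm farther back than shut.
Start: joints at [1.26, 0.241, 0.005, 1.335, 0, 1.571], TCP at [0.153, 0.476, 0.245] pointing down, gripper open.
Joint ranges: [-2.72, 2.72], [-1.05, 1.87], [-1.09, 1.28], [-1.99, 2.15], [-1.42, 1.44], [-3.14, 3.14]. Speed limits (rad/s): [2.79, 2.79, 3.14, 3.14, 3.14, 3.14].

## Interface

Orientations are given as a unit quaternion [x, y, z, w].
In Python, from workcell import get_obs, optics, ticket gives the robot as it stands.
- The arm moves only by the shell command python3 -m inch 'ROWS'. ROWS is JSON, a list that holds one entry, the list of rows, each a list of 5 numbers: the finger opening in cm, from 0 to 8.54, then the shift along the tool's x, y, z in cm, then the turn about the tool's z in degrees. In form: [[[fingers, dx, dy, dz, roll], ...]]. A call has exactly 5 rows; each row is the pose to reach, as a shift and turn from the pose measured when the call began, along the tool's axes at that moment; what a row does not reach only later rows make up. A row lasts 1/8 s, in which the tool goes at most 62.5 mm and 10.7 degrees, less where a joint would pass 70% of its speed; a pose out of reach is approached as far as the arm can. A call with a gripper value outside its range is refused whole. The fingers move at their own pace and stop on an object; the grip force is fixed at half the most. Time passes only in rows, so rows that repeat a pose let the fingers close, or fill a call up. It gives the time, the measured TCP pose, the force and the opening at its end, in the units of the state.
- get_obs(): the state, without advancing time (a new reading comes with each control period).
- optics.camera(name): name is "scene" or "top" or "wrist"; returns (picture, depth): 480x640x3 uint8, red, green, blue; 480x640 float32, m along the optical axis (not along the pixel's ray), 0 where there is no reading.
- optics.camera_info(name): a dict with "vfov" (degrees; the focal length in pixels is half the picture's height over the tangent of half this angle, whatever the lens; pixels are square), "cx", "cy" (the principal point, pixels), "R" (3x3) and "t" (3): a world point X has camera coordinates R X + t. Camera axes: x right, y down, z forward; pixel columns grow to the right and rows downward; lengths in m; the calibration is good to about 2 mm. A picture is of the moment at which its call begins: read the wrist's pose just before it. camera_info takes no time and is no camera call; for the wrist camera it gives the pose at the moment of the call.
- ticket.job_done(): hands the job in, once; it reports no verdict.
The state is a dict: "clock": time; "joint_pos": joint angles; "joint_vel": joint speeds; "tau": joint torques, N m; "eef_pos": TCP position; "tool_rot": TCP orientation; "ft_force": force on the tool from outside, world axes, zero at the start; "ft_torque": the same for the moment, N m; "grip_width": finger opening in m.
Only numpy, scipy, OpenCV 4.12 (cv2) and the standard library are available. Lean on these libraries where they do the work, as an engineer would, in place of code of your own. Each camera call takes 0.05 s, during which the arm holds its last target.

## Working session

There is one attempt and no reset: what is moved stays moved. The work goes in short steps, Python scripts to look and compute and a shell command to move; the robot and the scene stay as the last step left them, time stands still between calls to the robot, and variables do not carry over. Pictures are saved under pics/ and viewed, and the job is handed in when it is done.

```bash
ls; mkdir -p pics; python3 - <<'E'
from workcell import get_obs, optics, ticket
import cv2,numpy as np
print(get_obs())
for n in ["scene","top","wrist"]:
    ci=optics.camera_info(n); p,d=optics.camera(n)
    print(n,ci)
    cv2.imwrite(f"pics/{n}0.png",p[:,:,::-1]); np.savez(f"{n}0.npz",p=p,d=d,**{k:np.array(v) for k,v in ci.items() if not isinstance(v,str)})
E
```

```text
pics
{'clock': 0.0, 'joint_pos': array([ 1.26001145e+00,  2.41421341e-01,  3.69737078e-03,  1.33519412e+00,
       -8.92867747e-07,  1.57080407e+00]), 'joint_vel': array([ 8.05931451e-04, -8.46083749e-05,  9.98013028e-04, -7.03375182e-04,
        1.91987175e-04, -5.21573659e-04]), 'tau': array([ 3.16675025e-03, -3.72316217e+01,  2.52408296e+01,  1.69075892e-02,
        3.98946770e-05, -4.88000850e-06]), 'eef_pos': array([0.15271561, 0.47546265, 0.2443985 ]), 'tool_rot': array([ 8.08025960e-01,  5.89145927e-01, -8.56951739e-04,  6.25381233e-04]), 'ft_force': array([-0.2387332 ,  0.07174461,  0.73820229]), 'ft_torque': array([-0.00360979,  0.05954728,  0.00849719]), 'grip_width': 0.08598185189157667}
scene {'vfov': 48.453454164681, 'cx': 313.1391751921227, 'cy': 244.17647600725434, 'R': array([[ 0.86595401,  0.50003025, -0.00966433],
       [ 0.29587229, -0.5277808 , -0.79618278],
       [-0.40321613,  0.68659826, -0.604979  ]]), 't': array([-0.53258761, -0.07277798,  1.26249647])}
top {'vfov': 54.89478772760523, 'cx': 318.95731829927337, 'cy': 235.9092907378087, 'R': array([[ 0.01516677, -0.9990932 ,  0.03978383],
       [-0.99614316, -0.01853704, -0.08576237],
       [ 0.08642208, -0.03832966, -0.995521  ]]), 't': array([0.03470345, 0.55401452, 0.99686098])}
wrist {'vfov': 58.27152853076477, 'cx': 313.86251888647774, 'cy': 236.38006107386855, 'R': array([[ 0.30496315,  0.9523632 , -0.00134654],
       [ 0.90850725, -0.29049502,  0.30037847],
       [ 0.28567823, -0.0928277 , -0.95381915]]), 't': array([-0.49868719, -0.03952152,  0.37971158])}
```

View pics/top0.png

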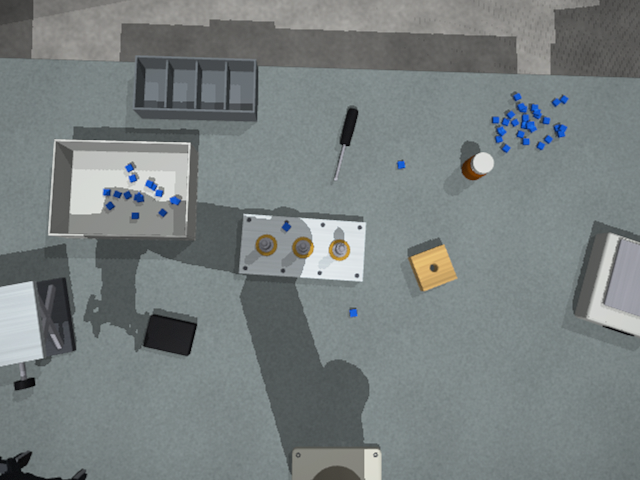

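View pics/scene0.png

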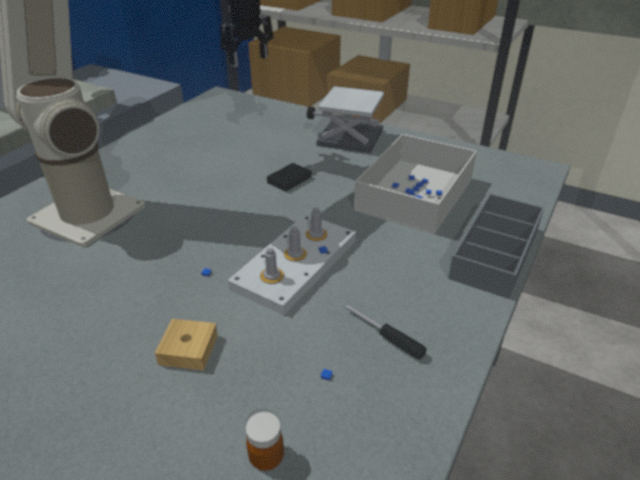

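View pics/wrist0.png

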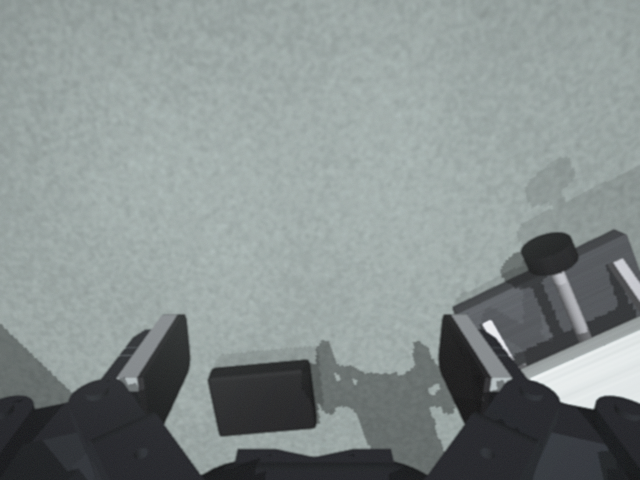

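```bash
cat > h.py <<'E'
import numpy as np,cv2
def load(n): 
    z=np.load(f"{n}.npz"); return {k:z[k] for k in z.files}
def ray(c,u,v,z):
    f=240/np.tan(np.radians(float(c['vfov'])/2))
    d=c['R'].T@np.array([(u-c['cx'])/f,(v-c['cy'])/f,1]); o=-c['R'].T@c['t']
    return o+d*(z-o[2])/d[2]
def proj(c,X):
    f=240/np.tan(np.radians(float(c['vfov'])/2)); q=c['R']@np.array(X)+c['t']
    return c['cx']+f*q[0]/q[2], c['cy']+f*q[1]/q[2]
def cloud(c):
    f=240/np.tan(np.radians(float(c['vfov'])/2)); v,u=np.mgrid[:480,:640]; d=c['d']
    P=np.stack([(u-c['cx'])/f*d,(v-c['cy'])/f*d,d],-1)-c['t']
    return P@c['R']
E
python3 - <<'E'
from h import *
for n in ["top0","scene0"]:
    c=load(n); p=c['p']; hsv=cv2.cvtColor(p,cv2.COLOR_RGB2HSV)
    W=cloud(c)
    m=cv2.inRange(hsv,(10,110,60),(28,255,255))
    k,l,s,ce=cv2.connectedComponentsWithStats(m)
    for i in range(1,k):
        if s[i,4]<60: continue
        cn=max(cv2.findContours((l==i).astype(np.uint8),cv2.RETR_EXTERNAL,cv2.CHAIN_APPROX_NONE)[0],key=len)
        h=cv2.convexHull(cn); e=cv2.fitEllipse(h)if len(h)>4 else None
        (x,y)=e[0]; P=ray(c,x,y,.030); pts=W[l==i]
        print(n,s[i],np.round(e[0],1),np.round(e[1],1),P.round(4), 'medz',np.median(pts[:,2]).round(4))
    # high points
    H=(W[...,2]>.045)&(W[...,2]<.12)&(W[...,0]>.3)&(W[...,0]<.7)&(abs(W[...,1])<.12)
    k,l,s,ce=cv2.connectedComponentsWithStats(H.astype(np.uint8))
    for i in range(1,k):
        if s[i,4]<15: continue
        q=W[l==i]; t=q[q[:,2]>.089]
        print('high',s[i],ce[i].round(1),q.mean(0).round(4),q[:,2].max().round(4),t.mean(0).round(4),len(t))
    cv2.imwrite(f"pics/{n}_crop.png",cv2.resize(p[190:330,220:480,::-1] if n[0]=='t' else p[190:390,140:380,::-1],None,fx=3 if n[0]=='t' else 2.9,fy=3 if n[0]=='t' else 2.9,interpolation=cv2.INTER_CUBIC))
E
```

```text
top0 [462 156  24  24 218] [475.2 167.1] [22.7 28.4] [ 0.7147 -0.3054  0.03  ] medz 0.0372
top0 [256 235  21  21 163] [265.9 244.6] [20.6 20.7] [0.5315 0.1597 0.03  ] medz 0.0315
top0 [293 237  21  21 161] [302.7 247.2] [20.4 20.6] [0.5274 0.0796 0.03  ] medz 0.0313
top0 [329 240  21  21 160] [338.9 249.7] [20.4 20.6] [5.233e-01 1.000e-04 3.000e-02] medz 0.0312
top0 [ 409  245   48   46 1337] [432.8 268.2] [43.7 51.3] [ 0.486  -0.2074  0.03  ] medz 0.0311
high [297 240  11  12  95] [302.3 245.5] [0.5272 0.0806 0.0866] 0.0976 [0.5282 0.0806 0.0938] 37
high [335 243  12  11  99] [340.1 248.2] [0.5233 0.0022 0.085 ] 0.0978 [0.524  0.0009 0.0938] 36
scene0 [260   0  59   9 342] [289.    0.9] [13.8 60. ] [-0.6127  1.8755  0.03  ] medz 0.1957
scene0 [ 333    0   78   21 1192] [370.6   1.9] [37.1 80. ] [-0.2281  2.0518  0.03  ] medz 0.2122
scene0 [ 429    0   68   34 1847] [461.6   9. ] [50.  70.5] [0.2269 2.1284 0.03  ] medz 0.231
scene0 [ 250   27  158   78 5222] [319.6  68. ] [ 75.8 168.5] [0.0301 1.0612 0.03  ] medz -0.0479
scene0 [261 272  22  11  77] [271.4 275.7] [13.  21.6] [ 0.5247 -0.0042  0.03  ] medz 0.0298
scene0 [ 157  321   58   48 1356] [186.9 344. ] [51.4 64.2] [ 0.4985 -0.22    0.03  ] medz 0.0291
scene0 [247 437  37  33 711] [265.1 447.3] [36.7 44.8] [ 0.7194 -0.3133  0.03  ] medz 0.0342
high [289 227  12  24 233] [294.7 238.6] [0.5313 0.0733 0.0712] 0.0955 [0.5287 0.0765 0.0917] 29
high [265 248  13  25 256] [270.7 260.1] [ 0.5274 -0.0065  0.0711] 0.0948 [ 0.5253 -0.0037  0.0921] 33
```

View pics/top0_crop.png

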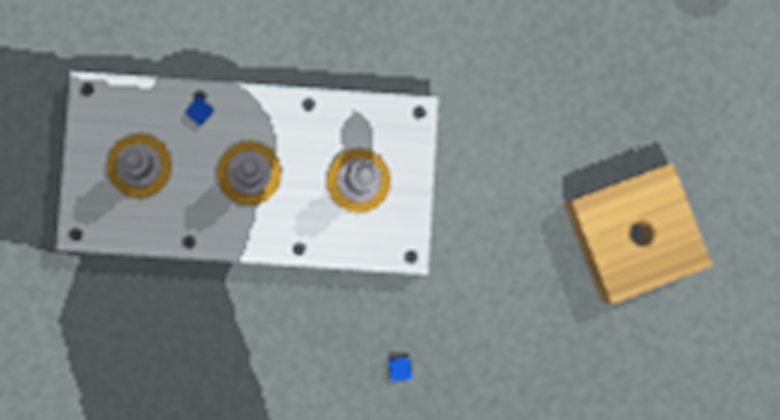

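View pics/scene0_crop.png

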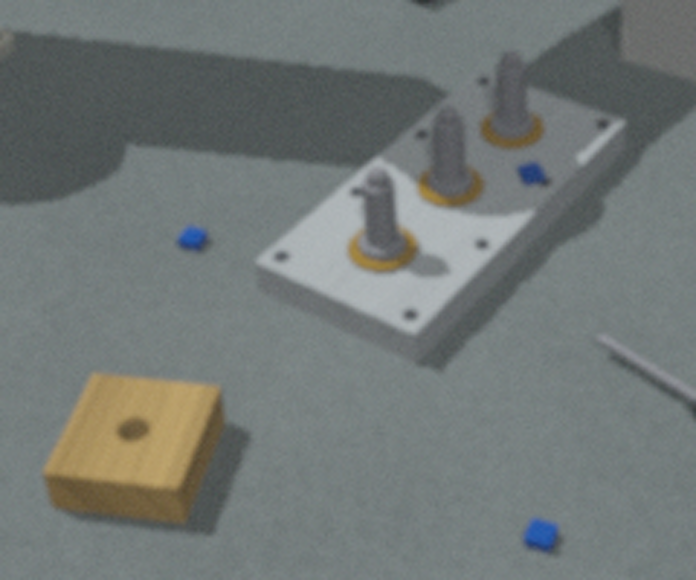

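```bash
cat >> h.py <<'E'
def go(x,y,z,ang):
    from workcell import get_obs
    from scipy.spatial.transform import Rotation as Ro
    o=get_obs(); R=Ro.from_quat(o['tool_rot']).as_matrix()
    d=R.T@(np.array([x,y,z])-o['eef_pos'])*100
    a=np.degrees(np.arctan2(R[1,0],R[0,0])); r=-((ang-a+180)%360-180)
    print('t',round(o['clock'],2),'pos',o['eef_pos'].round(4),'ang',round(a,2),'tilt',R[:,2].round(3),'F',o['ft_force'].round(2),'w',round(o['grip_width'],4),'j',o['joint_pos'].round(2))
    print('rows d',d.round(2),'roll',round(r,1))
E
python3 -c "
from h import *
go(.5315,.1597,.20,-3)
for n,u,v in (('top0',434,267.7),('scene0',185.9,337.9)): print(ray(load(n),u,v,.03))"
```

```text
t 0.15 pos [0.1528 0.4756 0.2446] ang 72.19 tilt [-0.001 -0.002 -1.   ] F [ 0.11 -0.05 -0.27] w 0.0855 j [1.26 0.24 0.   1.34 0.   1.57]
rows d [-18.49  45.72   4.49] roll 75.2
[ 0.48723539 -0.21014754  0.03      ]
[ 0.48798127 -0.21030484  0.03      ]
```

```bash
python3 -m inch '[[[8.5,-2.2,5.4,0,10],[8.5,-4.4,10.8,0,20],[8.5,-6.6,16.2,0.5,30],[8.5,-8.8,21.6,1,40],[8.5,-11,27,1.5,50]]]'; python3 -c "
from h import *
go(.5315,.1597,.20,-3)"
```

```text
clock: 0.78
eef_pos: [0.3773, 0.2869, 0.2295]
tool_rot: [0.982, 0.19, -0.0, 0.001]
ft_force: [0.4, 0.1, -0.0]
grip_width: 0.0853
t 0.78 pos [0.3773 0.2869 0.2295] ang 21.87 tilt [-0.001 -0.001 -1.   ] F [ 0.38  0.06 -0.05] w 0.0853 j [ 0.65  0.2  -0.09  1.28 -0.    1.84]
rows d [ 9.58 17.54  2.96] roll 24.9
```

```bash
python3 -m inch '[[[8.5,2.5,4.5,0.7,8],[8.5,5,9,1.4,16],[8.5,7.5,13.5,2.2,24.9],[8.5,9.6,17.5,2.9,24.9],[8.5,9.6,17.5,2.9,24.9]]]'; python3 - <<'E'
from h import *
go(.5315,.1597,.20,-3)
from workcell import optics
n="wrist"; ci=optics.camera_info(n); p,d=optics.camera(n)
print(-ci['R'].T@ci['t'])
cv2.imwrite(f"pics/{n}1.png",p[:,:,::-1]); np.savez(f"{n}1.npz",p=p,d=d,**ci)
E
```

```text
clock: 1.4
eef_pos: [0.5329, 0.1578, 0.1991]
tool_rot: [1.0, -0.029, -0.001, 0.001]
ft_force: [-0.6, -0.4, -0.1]
grip_width: 0.0849
t 1.4 pos [0.5329 0.1578 0.1991] ang -3.29 tilt [-0.002 -0.002 -1.   ] F [-0.58 -0.41 -0.09] w 0.0849 j [ 0.29  0.38  0.07  1.27 -0.    1.92]
rows d [-0.16 -0.18 -0.09] roll -0.3
[0.53745035 0.23420409 0.32776468]
```

View pics/wrist1.png

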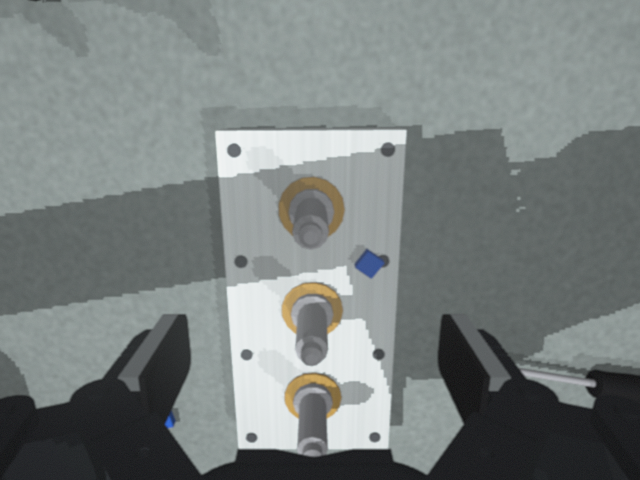

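```bash
python3 - <<'E'
from h import *
c=load("wrist1"); p=c['p']; hsv=cv2.cvtColor(p,cv2.COLOR_RGB2HSV)
m=cv2.inRange(hsv,(10,110,60),(28,255,255)); W=cloud(c)
k,l,s,ce=cv2.connectedComponentsWithStats(m)
for i in range(1,k):
    if s[i,4]<100: continue
    cn=max(cv2.findContours((l==i).astype(np.uint8),cv2.RETR_EXTERNAL,cv2.CHAIN_APPROX_NONE)[0],key=len)
    e=cv2.fitEllipse(cv2.convexHull(cn)); print(s[i],np.round(e,1) if 0 else (np.round(e[0],1),np.round(e[1],1)),ray(c,*e[0],.030).round(4),np.median(W[l==i][:,2]).round(4))
for u,v in ((310,232),(313,352),(312,449)): print(ray(c,u,v,.094).round(4))
H=(W[...,2]>.045)&(W[...,2]<.12)&(W[...,0]>.48)&(W[...,0]<.58)&(abs(W[...,1])<.22)
k,l,s,ce=cv2.connectedComponentsWithStats(H.astype(np.uint8))
for i in range(1,k):
    if s[i,4]<50: continue
    q=W[l==i]; t=q[q[:,2]>.090]; print('high',s[i],q[:,2].max().round(4),t.mean(0).round(4),len(t), q[q[:,2]<.08].mean(0).round(4))
E
```

```text
[330 198  13  35 167] (array([335.6, 214.8]), array([11.2, 33.6])) [0.548  0.1552 0.03  ] 0.0302
[283 283  55  49 665] (array([311.3, 309.4]), array([53.1, 57.7])) [0.5263 0.0815 0.03  ] 0.0302
[286 374  55  43 785] (array([312.4, 396.8]), array([47. , 54.6])) [0.5225 0.0018 0.03  ] 0.0301
[0.5308 0.163  0.094 ]
[0.528  0.0849 0.094 ]
[0.523  0.0099 0.094 ]
high [ 292  200   37   50 1443] 0.0959 [0.5304 0.1606 0.0931] 439 [0.5312 0.1684 0.0636]
high [ 294  308   34   59 1611] 0.0958 [0.5264 0.0815 0.093 ] 340 [0.5268 0.0882 0.0634]
high [ 297  400   31   56 1522] 0.0943 [0.5227 0.0051 0.0919] 104 [0.5227 0.0083 0.0632]
```

```bash
python3 -m inch '[[[8.5,-0.2,-0.25,3,-0.3],[8.5,-0.2,-0.25,6.5,-0.3],[8.5,-0.2,-0.25,10,-0.3],[8.5,-0.2,-0.25,12,-0.3],[8.5,-0.2,-0.25,12,-0.3]]]'; python3 - <<'E'
from h import *
go(.531,.160,.06,-3)
from workcell import optics
n="wrist"; ci=optics.camera_info(n); p,d=optics.camera(n)
cv2.imwrite(f"pics/{n}2.png",p[:,:,::-1])
E
```

```text
clock: 2.08
eef_pos: [0.5271, 0.162, 0.078]
tool_rot: [1.0, -0.024, -0.004, 0.001]
ft_force: [-0.5, 0.6, 0.2]
grip_width: 0.085
t 2.08 pos [0.5271 0.162  0.078 ] ang -2.77 tilt [-0.007 -0.003 -1.   ] F [-0.46  0.57  0.19] w 0.085 j [ 0.3   0.47 -0.12  0.99 -0.    1.92]
rows d [0.41 0.18 1.8 ] roll 0.2
```

View pics/wrist2.png

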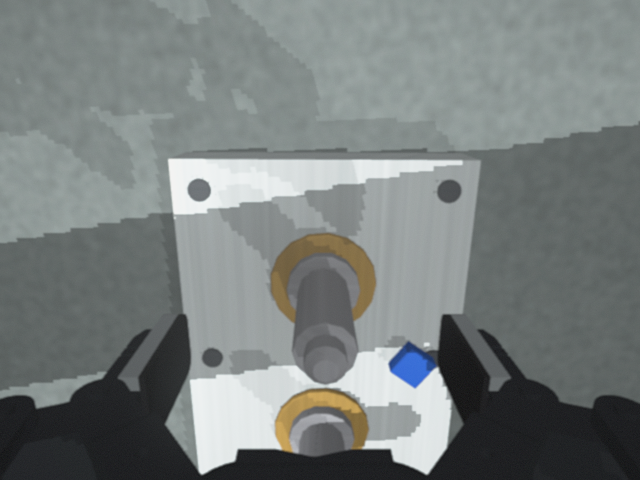

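```bash
python3 -m inch '[[[8.5,0.3,0.15,0.6,0],[8.5,0.4,0.2,1.2,0],[8.5,0.4,0.2,1.8,0],[8.5,0.4,0.2,1.8,0],[8.5,0.4,0.2,1.8,0]]]'; python3 - <<'E'
from h import *
go(.531,.160,.06,-3)
from workcell import optics
n="wrist"; ci=optics.camera_info(n); p,d=optics.camera(n)
cv2.imwrite(f"pics/{n}3.png",p[:,:,::-1]); np.savez(f"{n}3.npz",p=p,d=d,**ci)
E
```

```text
clock: 2.75
eef_pos: [0.5323, 0.1599, 0.0615]
tool_rot: [1.0, -0.024, -0.002, 0.001]
ft_force: [0.2, -0.4, -0.9]
grip_width: 0.085
t 2.75 pos [0.5323 0.1599 0.0615] ang -2.8 tilt [-0.004 -0.002 -1.   ] F [ 0.18 -0.41 -0.92] w 0.085 j [ 0.29  0.5  -0.13  0.95 -0.    1.91]
rows d [-0.13 -0.    0.15] roll 0.2
```

View pics/wrist3.png

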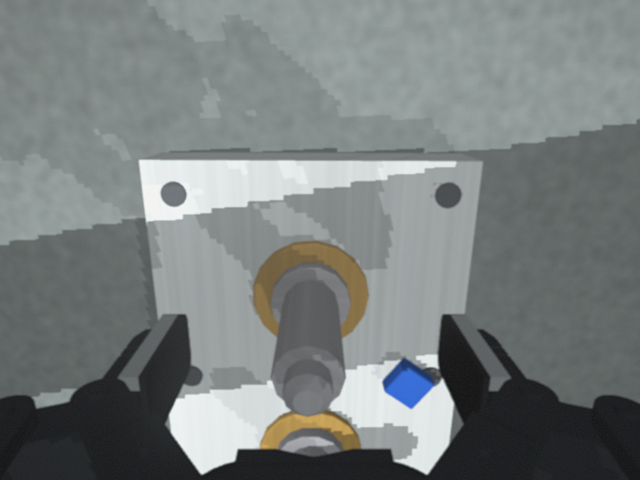

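```bash
python3 -m inch '[[[5,-0.13,0,0,0],[3.5,-0.13,0,0,0],[3.0,-0.13,0,0,0],[3.0,-0.13,0,0,0],[2.8,-0.13,0,0,0]]]'; python3 - <<'E'
from h import *
go(.531,.160,.06,-3)
from workcell import optics
n="wrist"; ci=optics.camera_info(n); p,d=optics.camera(n)
cv2.imwrite(f"pics/{n}4.png",p[:,:,::-1]); np.savez(f"{n}4.npz",p=p,d=d,**ci)
E
```

```text
clock: 3.42
eef_pos: [0.5311, 0.16, 0.0616]
tool_rot: [1.0, -0.024, -0.002, 0.001]
ft_force: [0.2, -0.9, 0.9]
grip_width: 0.0278
t 3.42 pos [0.5311 0.16   0.0616] ang -2.79 tilt [-0.004 -0.002 -1.   ] F [ 0.18 -0.85  0.87] w 0.0278 j [ 0.29  0.49 -0.13  0.95 -0.    1.91]
rows d [-0.01  0.    0.16] roll 0.2
```

View pics/wrist4.png

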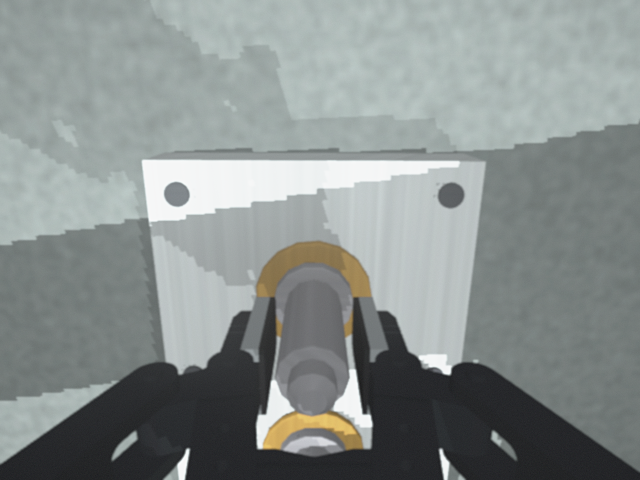

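```bash
python3 -m inch '[[[2.4,0,0,0,0],[2.2,0,0,0,0],[1.5,0,0,0,0],[1.0,0,0,0,0],[1.0,0,0,0,0]]]'; python3 - <<'E'
from h import *
go(.531,.160,.06,-3)
E
```

```text
clock: 4.1
eef_pos: [0.5309, 0.1601, 0.0617]
tool_rot: [1.0, -0.024, -0.002, 0.001]
ft_force: [-1.9, -0.3, 3.4]
grip_width: 0.0204
t 4.1 pos [0.5309 0.1601 0.0617] ang -2.79 tilt [-0.004 -0.002 -1.   ] F [-1.89 -0.34  3.41] w 0.0204 j [ 0.29  0.49 -0.13  0.95 -0.    1.91]
rows d [0.01 0.01 0.17] roll 0.2
```

```bash
python3 -m inch '[[[1.0,0,0,-0.08,0],[1.0,0,0,-0.08,0],[1.0,0,0,-0.08,0],[1.0,0,0,-0.08,0],[1.0,0,0,-0.08,0]]]';python3 -m inch '[[[1.0,0.12,0,0,0],[1.0,0.25,0,0,0],[1.0,0.25,0,0,0],[1.0,0.25,0,0,0],[1.0,0.25,0,0,0]]]'; python3 -c "
from h import *
go(.531,.160,.06,-3)"
```

```text
clock: 4.72
eef_pos: [0.5309, 0.16, 0.0624]
tool_rot: [1.0, -0.024, -0.002, 0.001]
ft_force: [-0.0, -0.3, -2.2]
grip_width: 0.0207
clock: 5.35
eef_pos: [0.5333, 0.1599, 0.0624]
tool_rot: [1.0, -0.024, -0.002, 0.001]
ft_force: [-0.1, -0.0, -1.8]
grip_width: 0.0202
t 5.35 pos [0.5333 0.1599 0.0624] ang -2.79 tilt [-0.005 -0.002 -1.   ] F [-0.08 -0.01 -1.83] w 0.0202 j [ 0.29  0.5  -0.12  0.96 -0.    1.91]
rows d [-0.23  0.    0.24] roll 0.2
```

```bash
python3 -m inch '[[[1.0,-0.12,0,0,0],[1.0,-0.25,0,0,0],[1.0,-0.37,0,0,0],[1.0,-0.48,0,0,0],[1.0,-0.48,0,0,0]]]';python3 -m inch '[[[1.0,0.12,0,0,0],[1.0,0.24,0,0,0],[1.0,0.24,0,0.04,0],[1.0,0.24,0,0.06,0],[1.0,0.24,0,0.06,0]]]'; python3 -c "
from h import *
go(.531,.160,.06,-3)"
```

```text
clock: 5.98
eef_pos: [0.5284, 0.1601, 0.0624]
tool_rot: [1.0, -0.024, -0.002, 0.001]
ft_force: [-0.1, 0.2, -2.7]
grip_width: 0.0208
clock: 6.6
eef_pos: [0.5308, 0.16, 0.0618]
tool_rot: [1.0, -0.024, -0.002, 0.001]
ft_force: [0.3, -0.5, -1.3]
grip_width: 0.0209
t 6.6 pos [0.5308 0.16   0.0618] ang -2.79 tilt [-0.005 -0.002 -1.   ] F [ 0.33 -0.45 -1.28] w 0.0209 j [ 0.29  0.49 -0.13  0.95 -0.    1.91]
rows d [0.02 0.   0.18] roll 0.2
```

```bash
python3 -m inch '[[[2.6,0,0,0,0],[5,0,0,0,0],[8,0,0,-0.5,0],[8.5,0,0,-3.5,0],[8.5,0,0,-7,0]]]'; python3 - <<'E'
from h import *
go(.5268,.0802,.13,-3)
E
```

```text
clock: 7.22
eef_pos: [0.5306, 0.16, 0.1323]
tool_rot: [1.0, -0.024, -0.003, 0.001]
ft_force: [0.9, 0.2, 0.2]
grip_width: 0.0849
t 7.22 pos [0.5306 0.16   0.1323] ang -2.79 tilt [-0.006 -0.002 -1.   ] F [0.92 0.2  0.24] w 0.0849 j [ 0.29  0.42 -0.04  1.12 -0.    1.91]
rows d [0.01 7.99 0.25] roll 0.2
```

```bash
python3 -m inch '[[[8.5,0,3,0,0],[8.5,0,6,0,0],[8.5,0,8,0,0.2],[8.5,0,8,0,0.2],[8.5,0,8,0,0.2]]]'; python3 - <<'E'
from h import *
go(.5268,.0802,.061,-3)
from workcell import optics
for n in("wrist","top"):
    ci=optics.camera_info(n); p,d=optics.camera(n)
    cv2.imwrite(f"pics/{n}5.png",p[:,:,::-1]); np.savez(f"{n}5.npz",p=p,d=d,**ci)
E
```

```text
clock: 7.85
eef_pos: [0.5269, 0.0805, 0.1325]
tool_rot: [1.0, -0.026, -0.003, 0.001]
ft_force: [0.9, 0.1, 0.3]
grip_width: 0.0851
t 7.85 pos [0.5269 0.0805 0.1325] ang -2.98 tilt [-0.006 -0.002 -1.   ] F [0.85 0.12 0.3 ] w 0.0851 j [ 0.15  0.38 -0.1   1.09 -0.    1.77]
rows d [0.03 0.02 7.15] roll 0.0
```

View pics/wrist5.png

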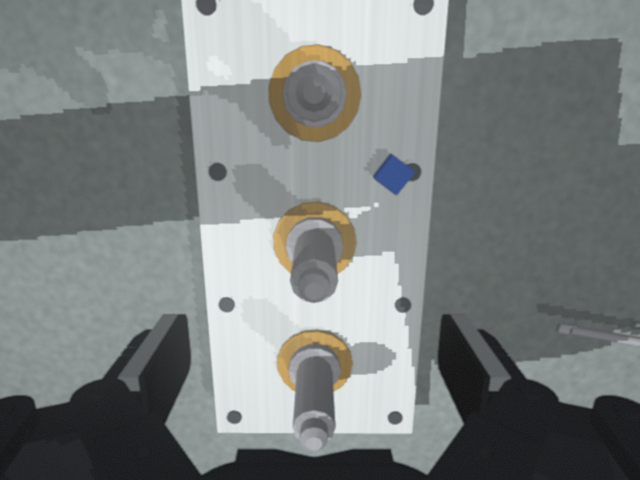

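```bash
python3 -m inch '[[[8.5,0,0,2,0],[8.5,0,0,4,0],[8.5,0,0,6,0],[6,0,0,7.1,0],[4,0,0,7.1,0]]]';python3 -m inch '[[[3,0.03,0.02,0,0],[2.8,0.03,0.02,0,0],[2.8,0,0,0,0],[2.8,0,0,0,0],[2.8,0,0,0,0]]]'; python3 - <<'E'
from h import *
go(.5268,.0802,.061,-3)
from workcell import optics
n="wrist"; ci=optics.camera_info(n); p,d=optics.camera(n)
cv2.imwrite(f"pics/{n}6.png",p[:,:,::-1]); np.savez(f"{n}6.npz",p=p,d=d,**ci)
E
```

```text
clock: 8.57
eef_pos: [0.5258, 0.0811, 0.0607]
tool_rot: [1.0, -0.025, -0.004, 0.001]
ft_force: [0.0, -0.2, 0.1]
grip_width: 0.0511
clock: 9.2
eef_pos: [0.5258, 0.0811, 0.0608]
tool_rot: [1.0, -0.025, -0.004, 0.001]
ft_force: [0.6, 0.2, -0.5]
grip_width: 0.0279
t 9.2 pos [0.5258 0.0811 0.0608] ang -2.89 tilt [-0.008 -0.002 -1.   ] F [ 0.64  0.18 -0.5 ] w 0.0279 j [ 0.15  0.46 -0.19  0.93 -0.    1.77]
rows d [ 0.1   0.08 -0.02] roll 0.1
```

View pics/wrist6.png

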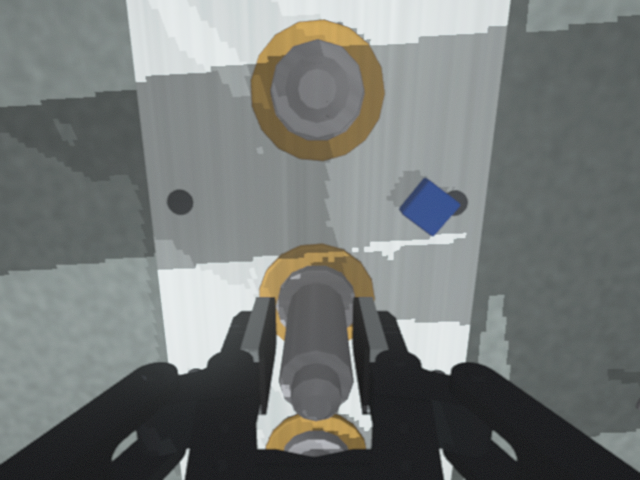

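```bash
python3 -m inch '[[[2.4,0.03,0.03,0,0],[2.2,0.03,0.03,0,0],[1.5,0.03,0.03,0,0],[1.0,0.03,0.03,0,0],[1.0,0.03,0.03,0,0]]]'; python3 -m inch '[[[1.0,0,0,-0.04,0],[1.0,0,0,-0.08,0],[1.0,0,0,-0.08,0],[1.0,0,0,-0.08,0],[1.0,0,0,-0.08,0]]]'
```

```text
clock: 9.88
eef_pos: [0.5264, 0.0808, 0.0609]
tool_rot: [1.0, -0.025, -0.004, 0.001]
ft_force: [0.8, -0.6, 1.2]
grip_width: 0.0206
clock: 10.5
eef_pos: [0.5262, 0.0808, 0.0615]
tool_rot: [1.0, -0.025, -0.004, 0.001]
ft_force: [1.7, 0.0, -4.0]
grip_width: 0.0205
```

```bash
python3 -m inch '[[[1.0,0.1,0,0.04,0],[1.0,0.2,0,0.04,0],[1.0,0.27,0,0.04,0],[1.0,0.27,0,0.04,0],[1.0,0.27,0,0.04,0]]]'
```

```text
clock: 11.12
eef_pos: [0.5279, 0.0806, 0.0609]
tool_rot: [1.0, -0.025, -0.005, 0.001]
ft_force: [-4.9, 0.6, 1.5]
grip_width: 0.0211
```

```bash
python3 -m inch '[[[1.0,-0.12,0,0,0],[1.0,-0.24,0,0,0],[1.0,-0.36,0,0,0],[1.0,-0.46,0,0,0],[1.0,-0.46,0,0,0]]]'
```

```text
clock: 11.75
eef_pos: [0.5252, 0.0808, 0.0615]
tool_rot: [1.0, -0.025, -0.003, 0.001]
ft_force: [4.4, -0.2, -3.0]
grip_width: 0.0206
```

```bash
python3 -m inch '[[[1.0,0.15,0,0.03,0],[1.0,0.3,0,0.03,0],[1.0,0.4,0,0.03,0],[1.0,0.48,0,0.03,0],[1.0,0.48,0,0.03,0]]]'
```

```text
clock: 12.38
eef_pos: [0.5281, 0.0806, 0.0609]
tool_rot: [1.0, -0.025, -0.005, 0.001]
ft_force: [-5.7, 0.4, 3.0]
grip_width: 0.0205
```

```bash
python3 -m inch '[[[1.0,0.2,0,-0.03,0],[1.0,0.25,0,-0.03,0],[1.0,0.28,0,-0.03,0],[1.0,0.28,0,-0.03,0],[1.0,0.28,0,-0.03,0]]]'
```

```text
clock: 13.0
eef_pos: [0.5286, 0.0806, 0.0609]
tool_rot: [1.0, -0.025, -0.007, 0.001]
ft_force: [-6.5, -0.0, 3.9]
grip_width: 0.0207
```

```bash
python3 -m inch '[[[1.0,0.25,0,-0.08,0],[1.0,0.3,0,-0.08,0],[1.0,0.34,0,-0.08,0],[1.0,0.34,0,-0.08,0],[1.0,0.34,0,-0.08,0]]]'
```

```text
clock: 13.62
eef_pos: [0.529, 0.0805, 0.0609]
tool_rot: [1.0, -0.025, -0.01, 0.001]
ft_force: [-7.9, 0.8, 3.0]
grip_width: 0.0209
```

```bash
python3 -m inch '[[[1.0,0.37,0,-0.05,0],[1.0,0.4,0,-0.05,0],[1.0,0.42,0,-0.05,0],[1.0,0.42,0,-0.05,0],[1.0,0.42,0,-0.05,0]]]'; python3 - <<'E'
from h import *
go(.5265,.0802,.061,-3)
from workcell import optics
n="wrist"; ci=optics.camera_info(n); p,d=optics.camera(n)
cv2.imwrite(f"pics/{n}7.png",p[:,:,::-1]); np.savez(f"{n}7.npz",p=p,d=d,**ci)
E
```

```text
clock: 14.25
eef_pos: [0.5297, 0.0805, 0.0608]
tool_rot: [1.0, -0.025, -0.013, 0.001]
ft_force: [-9.0, 0.6, 5.8]
grip_width: 0.0207
t 14.25 pos [0.5297 0.0805 0.0608] ang -2.81 tilt [-0.027 -0.002 -1.   ] F [-8.99  0.56  5.83] w 0.0207 j [ 0.15  0.48 -0.16  0.96  0.    1.77]
rows d [-0.32  0.04 -0.01] roll 0.2
```

View pics/wrist7.png

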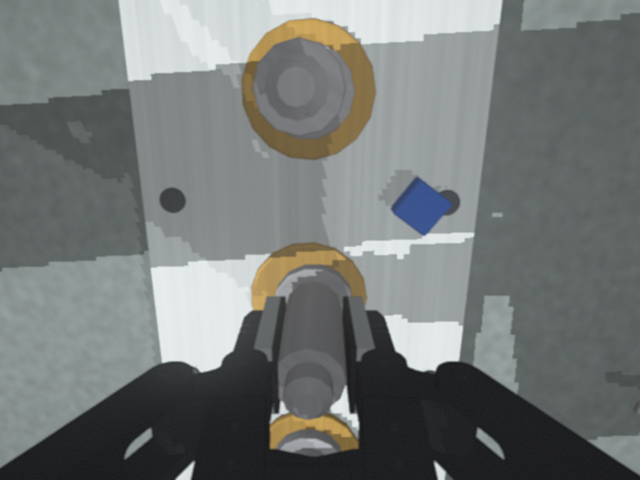

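```bash
python3 -m inch '[[[1.0,-0.1,0,0,0],[1.0,-0.2,0,0,0],[1.0,-0.32,0,0,0],[1.0,-0.32,0,0,0],[1.0,-0.32,0,0,0]]]'; python3 - <<'E'
from h import *
go(.5265,.0802,.061,-3)
E
```

```text
clock: 14.92
eef_pos: [0.5272, 0.0806, 0.061]
tool_rot: [1.0, -0.025, -0.013, 0.001]
ft_force: [-0.2, -0.2, -1.3]
grip_width: 0.0205
t 14.93 pos [0.5272 0.0806 0.061 ] ang -2.82 tilt [-0.025 -0.002 -1.   ] F [-0.2  -0.18 -1.25] w 0.0205 j [ 0.15  0.47 -0.17  0.95  0.    1.77]
rows d [-0.07  0.05  0.  ] roll 0.2
```

```bash
python3 -m inch '[[[1.0,-0.1,0,0,0],[1.0,-0.2,0,0,0],[1.0,-0.3,0,0,0],[1.0,-0.38,0,0,0],[1.0,-0.38,0,0,0]]]'; python3 - <<'E'
from h import *
go(.5265,.0802,.061,-3)
E
```

```text
clock: 15.55
eef_pos: [0.5254, 0.0808, 0.0616]
tool_rot: [1.0, -0.025, -0.011, 0.001]
ft_force: [7.0, -0.2, -3.6]
grip_width: 0.0208
t 15.55 pos [0.5254 0.0808 0.0616] ang -2.83 tilt [-0.021 -0.002 -1.   ] F [ 7.04 -0.24 -3.59] w 0.0208 j [ 0.15  0.47 -0.18  0.95  0.    1.77]
rows d [0.12 0.06 0.06] roll 0.2
```

```bash
python3 -m inch '[[[1.0,-0.2,0,0.03,0],[1.0,-0.25,0,0.03,0],[1.0,-0.3,0,0.03,0],[1.0,-0.3,0,0.03,0],[1.0,-0.3,0,0.03,0]]]'; python3 - <<'E'
from h import *
go(.5265,.0802,.061,-3)
E
```

```text
clock: 16.18
eef_pos: [0.5249, 0.0808, 0.0619]
tool_rot: [1.0, -0.025, -0.008, 0.001]
ft_force: [8.2, -0.3, -4.8]
grip_width: 0.0209
t 16.18 pos [0.5249 0.0808 0.0619] ang -2.85 tilt [-0.016 -0.002 -1.   ] F [ 8.25 -0.33 -4.77] w 0.0209 j [ 0.15  0.46 -0.18  0.94  0.    1.77]
rows d [0.17 0.06 0.09] roll 0.1
```

```bash
python3 -m inch '[[[1.0,-0.25,0,0.05,0],[1.0,-0.32,0,0.05,0],[1.0,-0.34,0,0.05,0],[1.0,-0.34,0,0.05,0],[1.0,-0.34,0,0.05,0]]]'; python3 - <<'E'
from h import *
go(.5265,.0802,.061,-3)
E
```

```text
clock: 16.8
eef_pos: [0.5244, 0.0809, 0.062]
tool_rot: [1.0, -0.025, -0.005, 0.001]
ft_force: [8.5, -0.6, -5.2]
grip_width: 0.0206
t 16.8 pos [0.5244 0.0809 0.062 ] ang -2.87 tilt [-0.01  -0.002 -1.   ] F [ 8.47 -0.57 -5.17] w 0.0206 j [ 0.15  0.46 -0.19  0.93 -0.    1.77]
rows d [0.22 0.06 0.1 ] roll 0.1
```

```bash
python3 -m inch '[[[1.0,-0.25,0,0.07,0],[1.0,-0.32,0,0.07,0],[1.0,-0.36,0,0.07,0],[1.0,-0.36,0,0.07,0],[1.0,-0.36,0,0.07,0]]]'; python3 -m inch '[[[1.0,0.1,0,0,0],[1.0,0.2,0,0,0],[1.0,0.25,0,0.05,0],[1.0,0.25,0,0.05,0],[1.0,0.25,0,0.05,0]]]'; python3 - <<'E'
from h import *
go(.5265,.0802,.061,-3)
E
```

```text
clock: 17.42
eef_pos: [0.524, 0.0809, 0.0621]
tool_rot: [1.0, -0.025, -0.002, 0.001]
ft_force: [8.0, -1.4, -6.7]
grip_width: 0.0207
clock: 18.05
eef_pos: [0.526, 0.0808, 0.0614]
tool_rot: [1.0, -0.025, -0.002, 0.001]
ft_force: [1.0, 0.4, -3.5]
grip_width: 0.0205
t 18.05 pos [0.526  0.0808 0.0614] ang -2.89 tilt [-0.005 -0.002 -1.   ] F [ 1.01  0.44 -3.53] w 0.0205 j [ 0.15  0.46 -0.19  0.92 -0.    1.77]
rows d [0.05 0.06 0.04] roll 0.1
```

Middle post is sound (springs back, ~4 N/mm). Tool tilt restored. Release and move to the right-hand post.

```bash
python3 -m inch '[[[2.6,0,0,0,0],[5,0,0,0,0],[8,0,0,-0.5,0],[8.5,0,0,-3.5,0],[8.5,0,0,-7,0]]]'; python3 - <<'E'
from h import *
go(.5226,.0006,.13,-3)
E
```

```text
clock: 18.68
eef_pos: [0.5257, 0.0809, 0.132]
tool_rot: [1.0, -0.025, -0.003, 0.001]
ft_force: [-0.2, -0.3, -0.2]
grip_width: 0.0853
t 18.68 pos [0.5257 0.0809 0.132 ] ang -2.89 tilt [-0.007 -0.003 -1.   ] F [-0.18 -0.28 -0.2 ] w 0.0853 j [ 0.15  0.38 -0.1   1.09 -0.    1.77]
rows d [0.1  8.03 0.22] roll 0.1
```

```bash
python3 -m inch '[[[8.5,0,3,0,0],[8.5,0.05,6,0,0],[8.5,0.1,8.05,0,0.1],[8.5,0.1,8.05,0,0.1],[8.5,0.1,8.05,0,0.1]]]'; python3 -m inch '[[[8.5,0,0,2,0],[8.5,0,0,4,0],[8.5,0,0,6,0],[7,0.05,0,7.1,0],[6,0.05,0,7.1,0]]]';python3 - <<'E'
from h import *
go(.5226,.0006,.061,-3)
from workcell import optics
n="wrist"; ci=optics.camera_info(n); p,d=optics.camera(n)
cv2.imwrite(f"pics/{n}8.png",p[:,:,::-1])
E
```

```text
clock: 19.3
eef_pos: [0.5227, 0.0009, 0.1325]
tool_rot: [1.0, -0.026, -0.003, 0.001]
ft_force: [-0.1, 0.4, -0.1]
grip_width: 0.0848
clock: 19.92
eef_pos: [0.5222, 0.0013, 0.0608]
tool_rot: [1.0, -0.026, -0.004, 0.001]
ft_force: [-0.0, -0.5, 0.9]
grip_width: 0.0602
t 19.93 pos [0.5222 0.0013 0.0608] ang -2.93 tilt [-0.008 -0.002 -1.   ] F [-0.01 -0.53  0.92] w 0.0602 j [ 0.    0.44 -0.22  0.92 -0.    1.63]
rows d [ 0.04  0.07 -0.02] roll 0.1
```

View pics/wrist8.png

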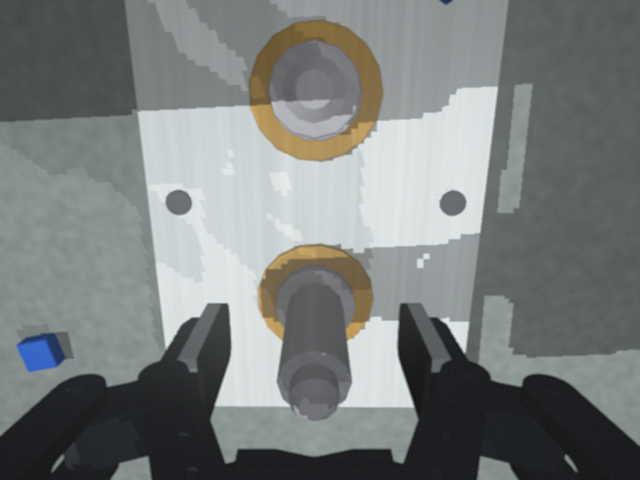

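```bash
python3 -m inch '[[[4,0.02,0.03,0,0],[3,0.02,0.03,0,0],[2.4,0.02,0.03,0,0],[1.5,0.02,0.03,0,0],[1.0,0.02,0.03,0,0]]]';  python3 -m inch '[[[1.0,0,0,0,0],[1.0,0,0,-0.04,0],[1.0,0,0,-0.04,0],[1.0,0,0,-0.04,0],[1.0,0,0,-0.04,0]]]'
```

```text
clock: 20.6
eef_pos: [0.5231, 0.0008, 0.0621]
tool_rot: [1.0, -0.026, -0.003, 0.001]
ft_force: [-3.2, -0.0, 4.7]
grip_width: 0.0208
clock: 21.22
eef_pos: [0.5229, 0.0008, 0.0622]
tool_rot: [1.0, -0.026, -0.003, 0.001]
ft_force: [-0.5, -0.1, -0.9]
grip_width: 0.0211
```

```bash
python3 -m inch '[[[1.0,0.1,0,0,0],[1.0,0.2,0,0,0],[1.0,0.3,0,0,0],[1.0,0.36,0,0,0],[1.0,0.36,0,0,0]]]'
```

```text
clock: 21.85
eef_pos: [0.5245, 0.0007, 0.0621]
tool_rot: [1.0, -0.026, -0.005, 0.001]
ft_force: [-6.4, 0.2, 6.2]
grip_width: 0.0205
```

```bash
python3 -m inch '[[[1.0,0.25,0,-0.06,0],[1.0,0.3,0,-0.06,0],[1.0,0.32,0,-0.06,0],[1.0,0.32,0,-0.06,0],[1.0,0.32,0,-0.06,0]]]';python3 -m inch '[[[1.0,0.25,0,-0.06,0],[1.0,0.33,0,-0.06,0],[1.0,0.36,0,-0.06,0],[1.0,0.36,0,-0.06,0],[1.0,0.36,0,-0.06,0]]]'
```

```text
clock: 22.48
eef_pos: [0.525, 0.0007, 0.0621]
tool_rot: [1.0, -0.026, -0.008, 0.001]
ft_force: [-7.7, 0.4, 5.6]
grip_width: 0.0206
clock: 23.1
eef_pos: [0.5255, 0.0006, 0.0621]
tool_rot: [1.0, -0.026, -0.011, 0.001]
ft_force: [-8.7, 1.0, 4.3]
grip_width: 0.0206
```

```bash
python3 -m inch '[[[1.0,0.3,0,-0.05,0],[1.0,0.38,0,-0.05,0],[1.0,0.38,0,-0.05,0],[1.0,0.38,0,-0.05,0],[1.0,0.38,0,-0.05,0]]]';python3 -m inch '[[[1.0,-0.1,0,0,0],[1.0,-0.2,0,0,0],[1.0,-0.28,0,0,0],[1.0,-0.28,0,0,0],[1.0,-0.28,0,0,0]]]';python3 -m inch '[[[1.0,-0.1,0,0,0],[1.0,-0.2,0,0,0],[1.0,-0.3,0,0,0],[1.0,-0.38,0,0,0],[1.0,-0.38,0,0,0]]]'
```

```text
clock: 23.72
eef_pos: [0.526, 0.0006, 0.0621]
tool_rot: [1.0, -0.026, -0.014, 0.001]
ft_force: [-10.4, 0.6, 6.6]
grip_width: 0.0206
clock: 24.35
eef_pos: [0.5236, 0.0007, 0.0622]
tool_rot: [1.0, -0.026, -0.014, 0.001]
ft_force: [-1.7, 0.6, 1.1]
grip_width: 0.02
clock: 24.98
eef_pos: [0.5216, 0.0008, 0.0627]
tool_rot: [1.0, -0.026, -0.012, 0.001]
ft_force: [4.7, -1.2, -3.9]
grip_width: 0.0209
```

```bash
python3 -m inch '[[[1.0,-0.2,0,0.03,0],[1.0,-0.25,0,0.03,0],[1.0,-0.3,0,0.03,0],[1.0,-0.3,0,0.03,0],[1.0,-0.3,0,0.03,0]]]';python3 -m inch '[[[1.0,-0.25,0,0.05,0],[1.0,-0.32,0,0.05,0],[1.0,-0.34,0,0.05,0],[1.0,-0.34,0,0.05,0],[1.0,-0.34,0,0.05,0]]]'
```

```text
clock: 25.6
eef_pos: [0.521, 0.0009, 0.063]
tool_rot: [1.0, -0.026, -0.01, 0.001]
ft_force: [7.0, 0.1, -4.9]
grip_width: 0.0208
clock: 26.22
eef_pos: [0.5205, 0.0009, 0.0632]
tool_rot: [1.0, -0.026, -0.007, 0.001]
ft_force: [7.7, 0.0, -5.5]
grip_width: 0.0207
```

```bash
python3 -m inch '[[[1.0,-0.25,0,0.07,0],[1.0,-0.34,0,0.07,0],[1.0,-0.37,0,0.07,0],[1.0,-0.37,0,0.07,0],[1.0,-0.37,0,0.07,0]]]';python3 -m inch '[[[1.0,0.1,0,0,0],[1.0,0.2,0,0,0],[1.0,0.26,0,0.06,0],[1.0,0.26,0,0.06,0],[1.0,0.26,0,0.06,0]]]'; python3 - <<'E'
from h import *
go(.5226,.0006,.061,-3)
E
```

```text
clock: 26.85
eef_pos: [0.5201, 0.0009, 0.0632]
tool_rot: [1.0, -0.026, -0.004, 0.001]
ft_force: [9.7, -0.6, -5.3]
grip_width: 0.0207
clock: 27.48
eef_pos: [0.5221, 0.0008, 0.0625]
tool_rot: [1.0, -0.026, -0.004, 0.001]
ft_force: [1.6, 0.2, -2.8]
grip_width: 0.0203
t 27.48 pos [0.5221 0.0008 0.0625] ang -2.95 tilt [-0.008 -0.002 -1.   ] F [ 1.65  0.22 -2.77] w 0.0203 j [ 0.    0.44 -0.22  0.92 -0.    1.62]
rows d [0.05 0.02 0.15] roll 0.1
```

```bash
python3 -m inch '[[[2.6,0,0,0,0],[5,0,0,0,0],[8,0,0,-0.5,0],[8.5,0,0,-3.5,0],[8.5,0,0,-7.5,0]]]'; python3 - <<'E'
from h import *
go(.5308,.1603,.136,-3)
E
```

```text
clock: 28.1
eef_pos: [0.5217, 0.001, 0.1378]
tool_rot: [1.0, -0.026, -0.005, 0.001]
ft_force: [0.9, 0.0, 0.3]
grip_width: 0.0853
t 28.1 pos [0.5217 0.001  0.1378] ang -2.95 tilt [-0.011 -0.002 -1.   ] F [0.88 0.02 0.34] w 0.0853 j [ 0.    0.36 -0.12  1.1  -0.    1.63]
rows d [  0.09 -15.96   0.13] roll 0.1
```

```bash
python3 -m inch '[[[8.5,0,-5,0,0],[8.5,0,-10,0,0],[8.5,0.1,-14,0,0],[8.5,0.1,-16,0,0],[8.5,0.1,-16,0,0]]]'; python3 - <<'E'
from h import *
go(.5308,.1603,.062,-3)
from workcell import optics
n="wrist"; ci=optics.camera_info(n); p,d=optics.camera(n)
cv2.imwrite(f"pics/{n}9.png",p[:,:,::-1])
E
```

```text
clock: 28.72
eef_pos: [0.5308, 0.1615, 0.1374]
tool_rot: [1.0, -0.025, -0.005, 0.001]
ft_force: [0.6, -0.7, 0.2]
grip_width: 0.085
t 28.73 pos [0.5308 0.1615 0.1374] ang -2.83 tilt [-0.011 -0.002 -1.   ] F [ 0.61 -0.71  0.22] w 0.085 j [ 0.29  0.42 -0.02  1.13  0.    1.92]
rows d [0.09 0.1  7.54] roll 0.2
```

View pics/wrist9.png

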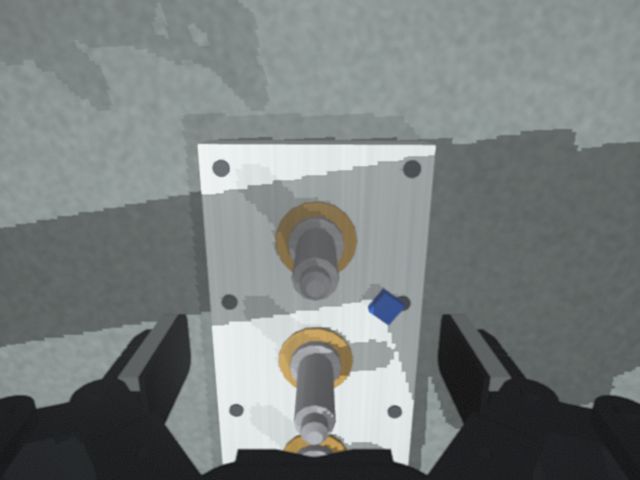

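```bash
python3 -m inch '[[[8.5,0.05,0.05,2,0],[8.5,0.08,0.1,4,0],[8.5,0.08,0.1,6,0],[6,0.08,0.1,7.5,0],[4,0.08,0.1,7.5,0]]]'; python3 -m inch '[[[2.6,0,0,0,0],[1.5,0,0,0,0],[1,0,0,0,0],[1,0,0,-0.06,0],[1,0,0,-0.1,0]]]';python3 - <<'E'
from h import *
go(.5308,.1603,.062,-3)
from workcell import optics
E
```

```text
clock: 29.4
eef_pos: [0.5297, 0.1578, 0.0612]
tool_rot: [1.0, -0.026, -0.007, 0.002]
ft_force: [-1.1, -0.5, 0.4]
grip_width: 0.0511
clock: 30.02
eef_pos: [0.5296, 0.158, 0.0621]
tool_rot: [1.0, -0.026, -0.007, 0.002]
ft_force: [-0.3, -0.3, -1.2]
grip_width: 0.0204
t 30.02 pos [0.5296 0.158  0.0621] ang -2.99 tilt [-0.014 -0.004 -1.   ] F [-0.3  -0.27 -1.19] w 0.0204 j [ 0.29  0.5  -0.12  0.96  0.    1.91]
rows d [ 0.11 -0.24  0.01] roll 0.0
```

```bash
python3 -m inch '[[[1,0,0,-0.4,0],[1,0,0,-0.8,0],[1,0,0,-1.4,0],[1,0,0,-2,0],[1,0,0,-3,0]]]'; python3 -m inch '[[[1,0,0,-2,0],[1,0,0,-4,0],[1,0,0,-6,0],[1,0,0,-8.2,0],[1,0,0,-8.2,0]]]';python3 - <<'E'
from h import *
from workcell import optics
go(.4876,-.2102,.172,-3)
for n in("wrist","top","scene"):
    ci=optics.camera_info(n); p,d=optics.camera(n)
    cv2.imwrite(f"pics/{n}10.png",p[:,:,::-1]); np.savez(f"{n}10.npz",p=p,d=d,**ci)
E
```

```text
clock: 30.65
eef_pos: [0.5298, 0.158, 0.0925]
tool_rot: [1.0, -0.026, -0.007, 0.002]
ft_force: [-0.6, 0.8, -1.5]
grip_width: 0.0204
clock: 31.28
eef_pos: [0.5325, 0.1588, 0.177]
tool_rot: [1.0, -0.026, -0.005, 0.001]
ft_force: [0.2, -0.8, -2.2]
grip_width: 0.0208
t 31.27 pos [0.5325 0.1588 0.177 ] ang -2.99 tilt [-0.01  -0.002 -1.   ] F [ 0.25 -0.85 -2.24] w 0.0208 j [0.29 0.39 0.04 1.23 0.   1.91]
rows d [-2.56 37.08  0.63] roll 0.0
```

View pics/wrist10.png

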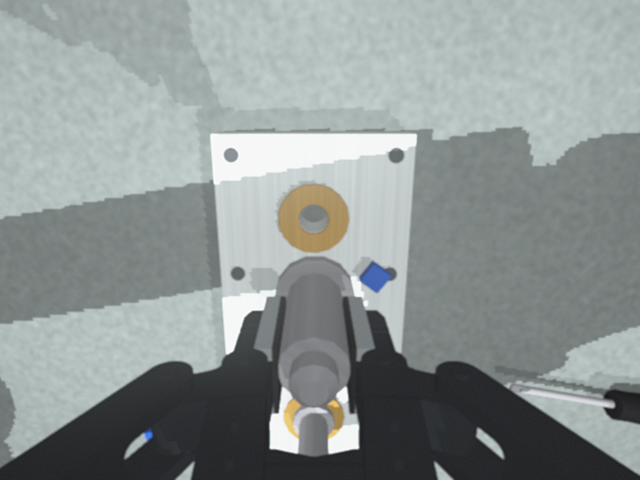

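View pics/scene10.png

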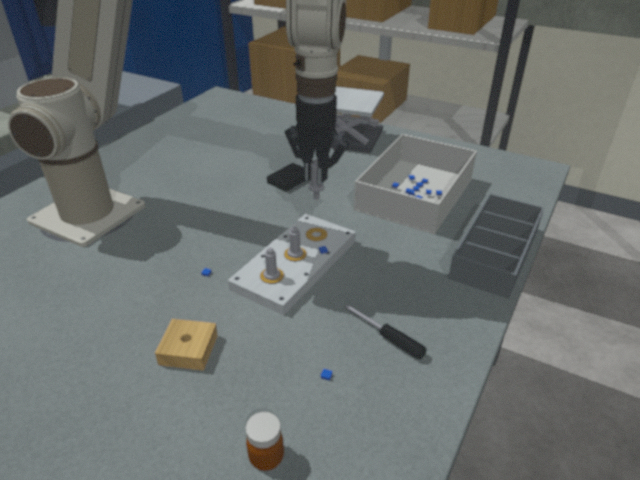

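```bash
python3 - <<'E'
from h import *
c=load("wrist10"); p=c['p']
print('hole wrist',ray(c,314,218,.030))
W=cloud(c); z=W[...,2]
for lo,hi in((.200,.216),):
    H=(z>lo)&(z<hi); H[:, :285]=0; H[:,345:]=0; H[:340]=0;H[405:]=0
    q=W[H]; v,u=np.nonzero(H); print(len(q),q.mean(0).round(4),u.mean(),v.mean(),z[H].max(), [u.min(),u.max(),v.min(),v.max()])
crop=cv2.resize(p[240:440,220:420,::-1],None,fx=3,fy=3,interpolation=cv2.INTER_CUBIC); cv2.imwrite("pics/c10.png",crop)
t=load("top10"); cv2.imwrite("pics/t10.png",cv2.resize(t['p'][180:320,210:470,::-1],None,fx=3,fy=3,interpolation=cv2.INTER_CUBIC))
E
```

```text
hole wrist [0.53126068 0.16075322 0.03      ]
2304 [0.5328 0.1638 0.2066] 313.1067708333333 378.61371527777777 0.21077500020862996 [np.int64(285), np.int64(343), np.int64(340), np.int64(404)]
```

View pics/c10.png

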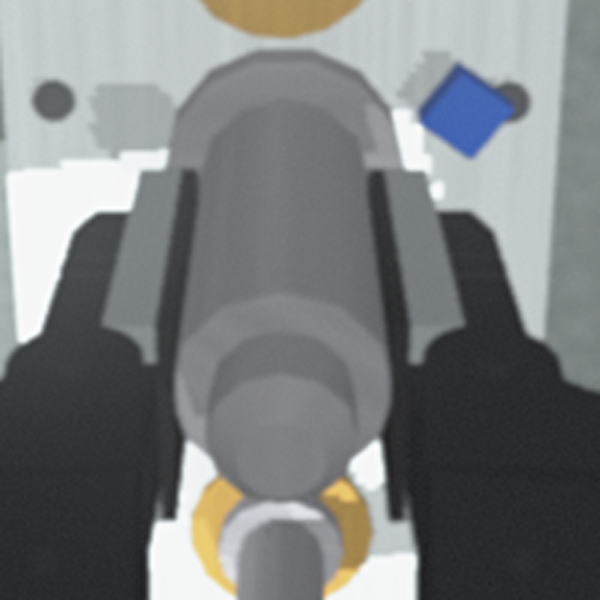

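View pics/t10.png

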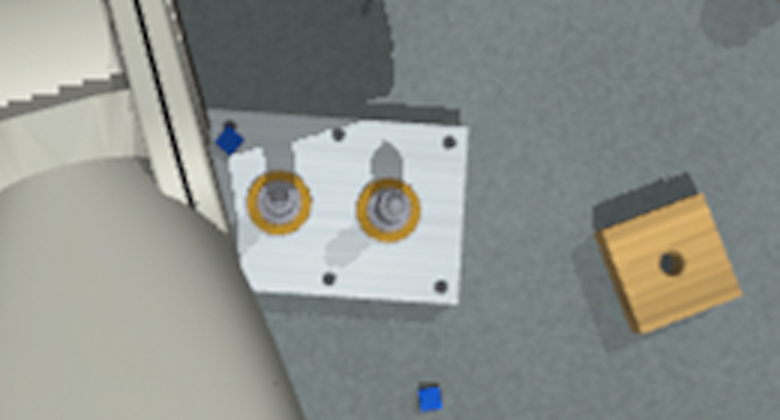

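```bash
python3 - <<'E'
from h import *
c=load("wrist10"); dz=.177-.0615
print('tip',ray(c,314.3,386.7,.094+dz).round(4),'head edge',ray(c,314.3,368,.084+dz).round(4))
print('collar far edge', ray(c,314.3,257.5,.030+dz).round(4), ray(c,314.3,263,.036+dz).round(4), 'cam',-c['R'].T@c['t'])
print('head right/left at collar', ray(c,220+170/3,290,.036+dz).round(4),ray(c,220+400/3,290,.036+dz).round(4))
E
```

```text
tip [0.5331 0.1633 0.2095] head edge [0.533  0.1622 0.1995]
collar far edge [0.5332 0.1758 0.1455] [0.5333 0.1758 0.1515] cam [0.53759714 0.23525781 0.30560597]
head right/left at collar [0.518  0.1652 0.1515] [0.5479 0.1638 0.1515]
```

```bash
python3 -m inch '[[[1,-0.3,5,0,0],[1,-0.6,10,0,0],[1,-0.9,15,0,0],[1,-1.2,20,0,0],[1,-1.5,25,0,0]]]'; python3 -c "
from h import *
go(.487,-.255,.172,-3)"
```

```text
clock: 32.05
eef_pos: [0.5013, -0.0921, 0.174]
tool_rot: [1.0, -0.026, -0.009, 0.002]
ft_force: [0.1, -0.4, -1.9]
grip_width: 0.0206
t 32.05 pos [ 0.5013 -0.0921  0.174 ] ang -2.98 tilt [-0.018 -0.004 -1.   ] F [ 0.09 -0.35 -1.89] w 0.0206 j [-0.18  0.31 -0.08  1.19 -0.01  1.45]
rows d [-0.58 16.35  0.29] roll 0.0
```

```bash
python3 -m inch '[[[1,-0.1,4,0,0],[1,-0.3,8,0,0],[1,-0.4,12,0,0],[1,-0.6,16.3,0,0],[1,-0.6,16.3,0,0]]]'; python3 - <<'E'
from h import *
from workcell import optics
go(.4872,-.2119,.172,-3)
for n in("wrist",):
    ci=optics.camera_info(n); p,d=optics.camera(n)
    cv2.imwrite(f"pics/{n}11.png",p[:,:,::-1]); np.savez(f"{n}11.npz",p=p,d=d,**ci)
E
```

```text
clock: 32.67
eef_pos: [0.4858, -0.257, 0.1734]
tool_rot: [1.0, -0.028, -0.01, 0.002]
ft_force: [0.0, 0.9, -1.6]
grip_width: 0.0213
t 32.67 pos [ 0.4858 -0.257   0.1734] ang -3.24 tilt [-0.02  -0.003 -1.   ] F [ 0.02  0.93 -1.59] w 0.0213 j [-0.48  0.39  0.02  1.22 -0.01  1.15]
rows d [-0.11 -4.51  0.13] roll -0.2
```

View pics/wrist11.png

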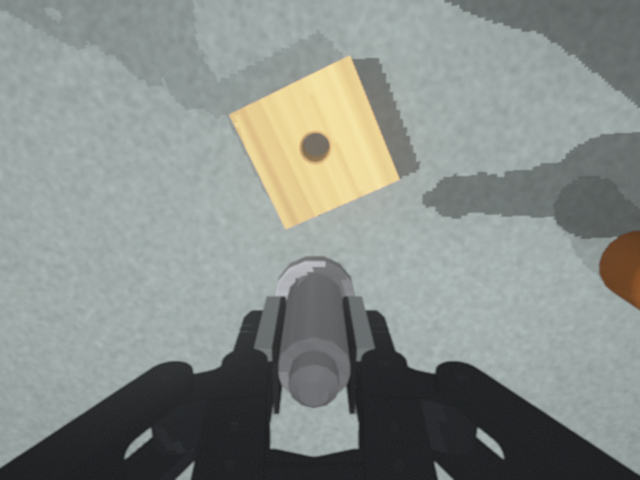

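```bash
python3 - <<'E'
from h import *
c=load("wrist11"); p=c['p']; g=cv2.cvtColor(p,cv2.COLOR_RGB2GRAY)
m=np.zeros_like(g); m[125:170,290:340]=(g[125:170,290:340]<130)
M=cv2.moments(m,True); u,v=M['m10']/M['m00'],M['m01']/M['m00']; print(u,v,M['m00'],2*np.sqrt(M['m00']/np.pi))
print('hole',ray(c,u,v,.030).round(4)); 
dz=.1734-.0615
print('collar far', ray(c,314.5,257.5,.030+dz).round(4),'tip',ray(c,314.5,386,.094+dz).round(4))
E
```

```text
314.90070921985813 146.64007092198582 564.0 26.797520467958073
hole [ 0.4862 -0.2084  0.03  ]
collar far [ 0.4863 -0.2401  0.1419] tip [ 0.4868 -0.2523  0.2059]
```

```bash
python3 -m inch '[[[1,0,-1.5,0,0],[1,0.05,-3,0,0],[1,0.05,-4.65,1.5,0],[1,0.05,-4.65,4,0],[1,0.05,-4.65,7,0]]]'; python3 - <<'E'
from h import *
from workcell import optics
go(.4865,-.2105,.0915,-3)
for n in("wrist","scene","top"):
    ci=optics.camera_info(n); p,d=optics.camera(n)
    cv2.imwrite(f"pics/{n}12.png",p[:,:,::-1]); np.savez(f"{n}12.npz",p=p,d=d,**ci)
    if n=="scene": cv2.imwrite("pics/s12.png",cv2.resize(p[240:390,90:290,::-1],None,fx=4,fy=4,interpolation=cv2.INTER_CUBIC))
E
```

```text
clock: 33.35
eef_pos: [0.4884, -0.2068, 0.1035]
tool_rot: [1.0, -0.026, -0.009, 0.002]
ft_force: [-1.4, -0.9, -1.3]
grip_width: 0.0205
t 33.35 pos [ 0.4884 -0.2068  0.1035] ang -2.93 tilt [-0.018 -0.003 -1.   ] F [-1.42 -0.86 -1.33] w 0.0205 j [-0.4   0.41 -0.14  1.04 -0.01  1.23]
rows d [-0.14  0.37  1.2 ] roll 0.1
```

View pics/wrist12.png

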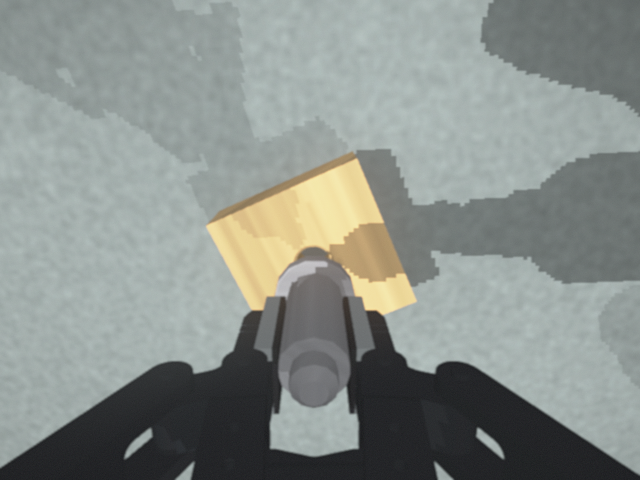

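View pics/s12.png

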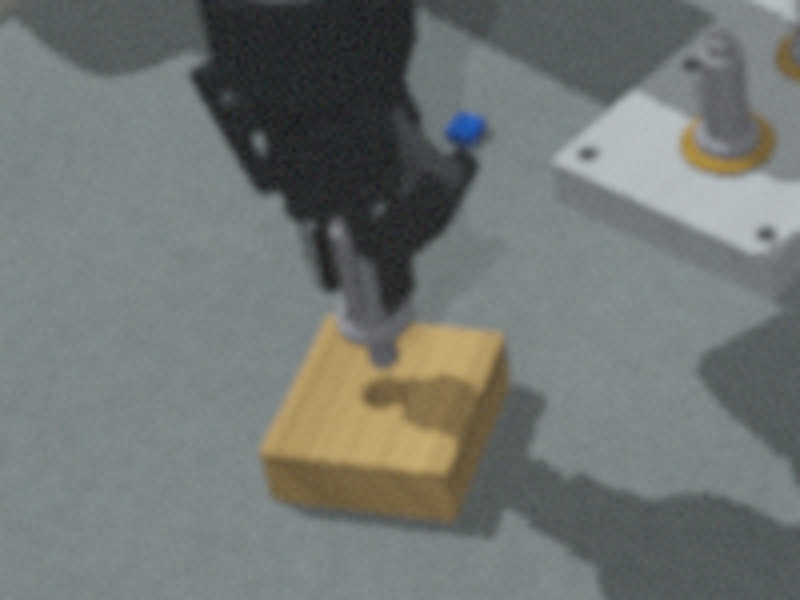

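```bash
python3 - <<'E'
from h import *
c=load("wrist12"); p=c['p']
print('hole far edge',ray(c,314,247.5,.030).round(4)); dz=.1035-.0615
print('collar far', ray(c,314.5,258,.030+dz).round(4))
s=load("scene12"); print('foot',ray(s,186,331,.006+dz).round(4),'hole',ray(s,185.3,337.9,.03).round(4))
for f in (.006,.03): print(proj(s,(.4884,-.2055,f+dz)))
cv2.imwrite("pics/w12.png",cv2.resize(p[220:320,260:380,::-1],None,fx=5,fy=5,interpolation=cv2.INTER_CUBIC))
cv2.imwrite("pics/s12b.png",cv2.resize(s['p'][310:360,150:220,::-1],None,fx=9,fy=9,interpolation=cv2.INTER_CUBIC))
E
```

```text
hole far edge [ 0.4874 -0.2002  0.03  ]
collar far [ 0.4888 -0.19    0.072 ]
foot [ 0.4913 -0.2098  0.048 ] hole [ 0.4871 -0.2108  0.03  ]
(np.float64(186.34083361926153), np.float64(328.7391107983001))
(np.float64(184.1104644842722), np.float64(318.5634927375005))
```

View pics/w12.png

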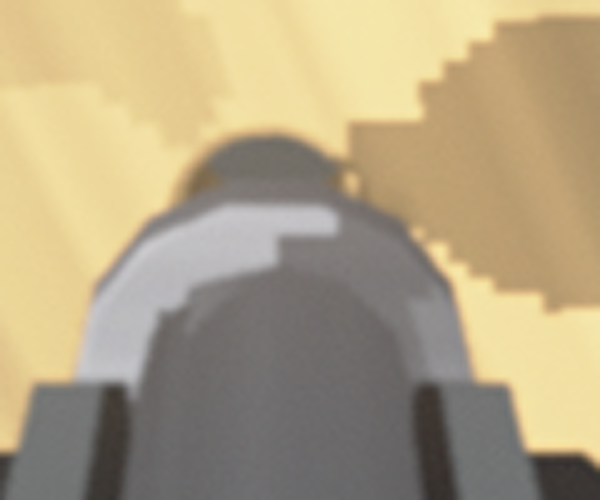

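View pics/s12b.png

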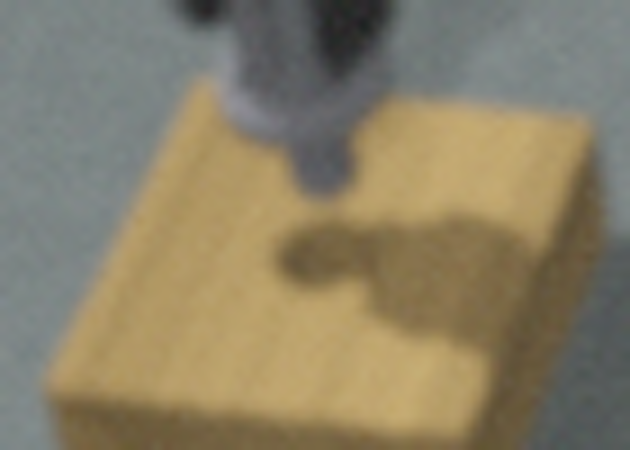

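```bash
python3 -m inch '[[[1,-0.06,0.2,0,0],[1,-0.12,0.36,0.3,0],[1,-0.12,0.36,0.8,0],[1,-0.12,0.36,0.9,0],[1,-0.12,0.36,0.9,0]]]'; python3 - <<'E'
from h import *
from workcell import optics
go(.487,-.2103,.0915,-3)
for n in("wrist","scene"):
    ci=optics.camera_info(n); p,d=optics.camera(n)
    np.savez(f"{n}13.npz",p=p,d=d,**ci)
    a=p[220:320,260:380] if n=="wrist" else p[300:370,140:230]
    cv2.imwrite(f"pics/{n}13.png",cv2.resize(a[:,:,::-1],None,fx=6,fy=6,interpolation=cv2.INTER_CUBIC))
E
```

```text
clock: 34.12
eef_pos: [0.4845, -0.2103, 0.0931]
tool_rot: [1.0, -0.026, -0.012, 0.0]
ft_force: [0.2, -0.9, -1.4]
grip_width: 0.0208
t 34.12 pos [ 0.4845 -0.2103  0.0931] ang -3.01 tilt [-0.024 -0.    -1.   ] F [ 0.16 -0.91 -1.44] w 0.0208 j [-0.4   0.43 -0.15  1.02 -0.01  1.22]
rows d [ 0.26 -0.02  0.15] roll -0.0
```

View pics/wrist13.png

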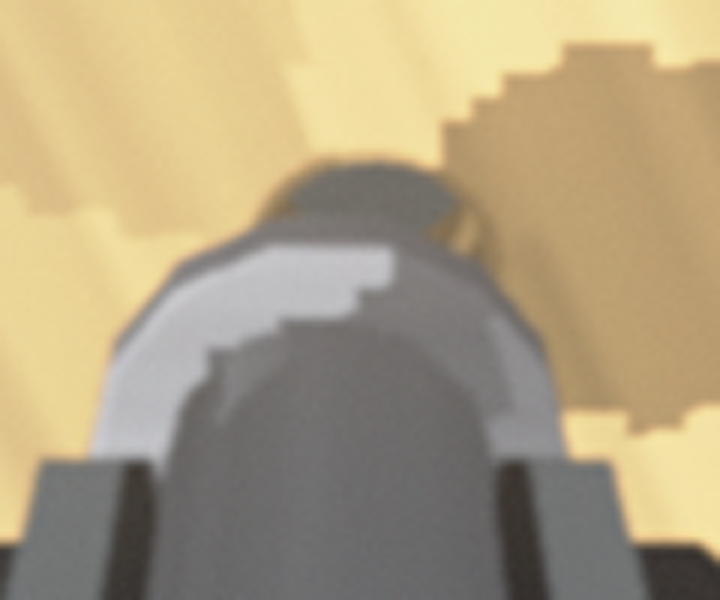

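View pics/scene13.png

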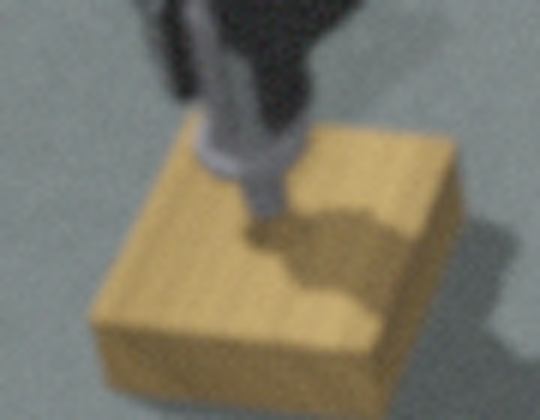

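```bash
python3 -m inch '[[[1,0.15,0,0,0],[1,0.25,0,0,0],[1,0.25,0,0,0],[1,0.25,0,0.1,0],[1,0.25,0,0.1,0]]]'; python3 - <<'E'
from h import *
from workcell import optics
go(.487,-.2103,.0915,-3)
for n in("wrist","scene"):
    ci=optics.camera_info(n); p,d=optics.camera(n)
    np.savez(f"{n}14.npz",p=p,d=d,**ci)
    a=p[220:320,260:380] if n=="wrist" else p[300:370,140:230]
    cv2.imwrite(f"pics/{n}14.png",cv2.resize(a[:,:,::-1],None,fx=6,fy=6,interpolation=cv2.INTER_CUBIC))
E
```

```text
clock: 34.85
eef_pos: [0.4869, -0.2104, 0.092]
tool_rot: [1.0, -0.026, -0.012, 0.0]
ft_force: [-0.2, 0.7, -1.7]
grip_width: 0.0209
t 34.85 pos [ 0.4869 -0.2104  0.092 ] ang -3.0 tilt [-0.024 -0.    -1.   ] F [-0.16  0.68 -1.74] w 0.0209 j [-0.4   0.43 -0.14  1.02 -0.01  1.22]
rows d [ 0.01 -0.01  0.05] roll -0.0
```

View pics/wrist14.png

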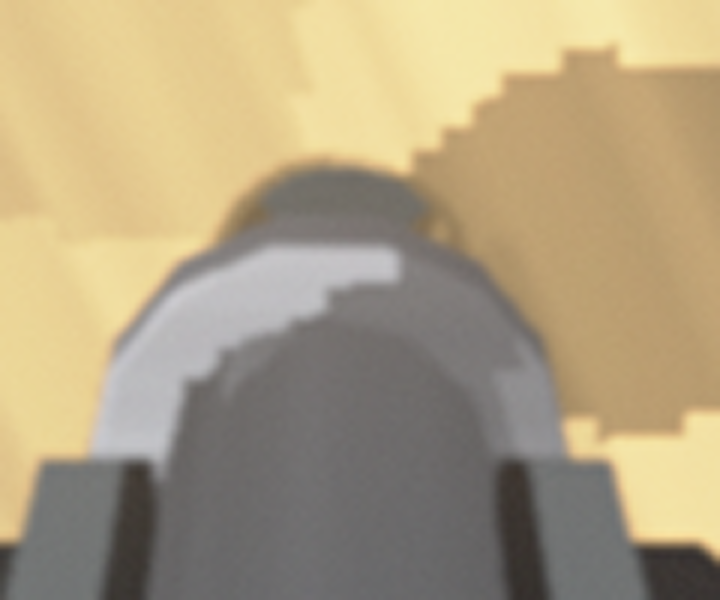

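View pics/scene14.png

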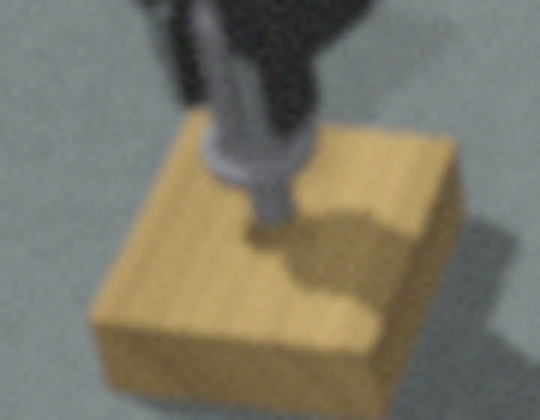

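```bash
python3 - <<'E'
from h import *
c=load("wrist14"); dz=.092-.0615
print('hole far edge',ray(c,260+335/6,220+163/6,.030).round(4),'collar far',ray(c,260+330/6,220+215/6+2,.030+dz).round(4),ray(c,260+330/6,220+240/6,.036+dz).round(4))
E
python3 -m inch '[[[1,0,0,0.3,0],[1,0,0,0.6,0],[1,0,0,0.9,0],[1,0,0,1.2,0],[1,0,0,1.2,0]]]'
```

```text
hole far edge [ 0.4869 -0.1996  0.03  ] collar far [ 0.4875 -0.1936  0.0605] [ 0.4877 -0.1922  0.0665]
clock: 35.58
eef_pos: [0.4865, -0.2103, 0.0797]
tool_rot: [1.0, -0.026, -0.012, 0.0]
ft_force: [-0.0, 0.2, -1.8]
grip_width: 0.0209
```

```bash
python3 -m inch '[[[1,0,0,0.4,0],[1,0,0,0.8,0],[1,0,0,1.2,0],[1,0,0,1.5,0],[1,0,0,1.5,0]]]'
```

```text
clock: 36.2
eef_pos: [0.4858, -0.2103, 0.0644]
tool_rot: [1.0, -0.026, -0.013, 0.0]
ft_force: [0.4, -0.1, -1.4]
grip_width: 0.0208
```

```bash
python3 -m inch '[[[1,0.05,0,0.1,0],[1,0.08,0,0.2,0],[1,0.08,0,0.25,0],[1,0.08,0,0.28,0],[1,0.08,0,0.28,0]]]'
```

```text
clock: 36.83
eef_pos: [0.4868, -0.2104, 0.0622]
tool_rot: [1.0, -0.026, -0.012, 0.0]
ft_force: [-1.8, 0.0, 5.0]
grip_width: 0.0207
```

```bash
python3 -m inch '[[[1,0,0,0,0],[2.6,0,0,0,0],[4,0,0,0,0],[7,0,0,0,0],[8.5,0,0,0,0]]]'; python3 -m inch '[[[8.5,0,0,-1,0],[8.5,0,0,-4,0],[8.5,0,0,-8,0],[8.5,0,0,-12,0],[8.5,0,0,-14,0]]]'; python3 - <<'E'
from h import *
from workcell import optics
go(.487,-.2103,.0915,-3)
for n in("wrist","scene","top"):
    ci=optics.camera_info(n); p,d=optics.camera(n)
    np.savez(f"{n}15.npz",p=p,d=d,**ci)
    cv2.imwrite(f"pics/{n}15.png",p[:,:,::-1])
c=load("wrist15");W=cloud(c);
H=(W[...,2]>.05)&(W[...,2]<.12)&(abs(W[...,0]-.487)<.04)&(abs(W[...,1]+.21)<.04)
q=W[H]; print(q[:,2].max(),np.percentile(q[:,2],99))
E
```

```text
clock: 37.45
eef_pos: [0.4868, -0.2104, 0.0621]
tool_rot: [1.0, -0.026, -0.012, 0.0]
ft_force: [0.4, 0.0, 0.2]
grip_width: 0.0748
clock: 38.08
eef_pos: [0.4915, -0.2109, 0.2056]
tool_rot: [1.0, -0.026, -0.01, 0.001]
ft_force: [0.3, -0.4, -0.4]
grip_width: 0.0851
t 38.08 pos [ 0.4915 -0.2109  0.2056] ang -3.0 tilt [-0.02  -0.002 -1.   ] F [ 0.33 -0.35 -0.42] w 0.0851 j [-0.4   0.34  0.04  1.29 -0.01  1.22]
rows d [-0.22 -0.07 11.42] roll -0.0
0.09547934253750555 0.09503566429623239
```

View pics/wrist15.png

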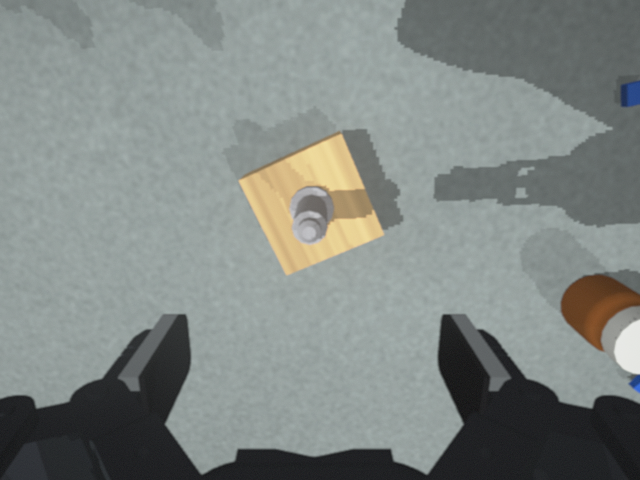

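View pics/scene15.png

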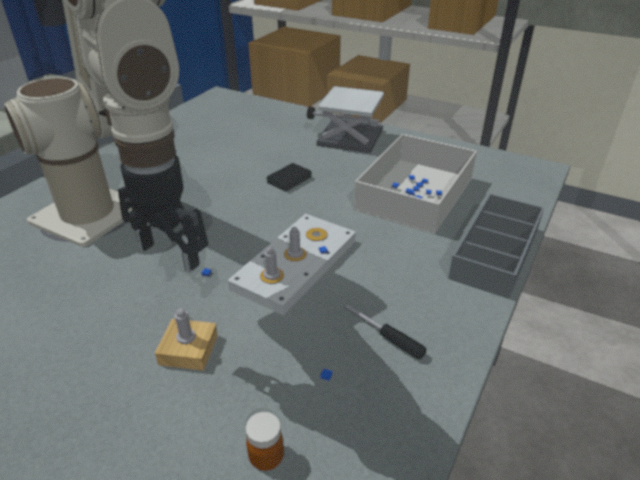

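View pics/top15.png

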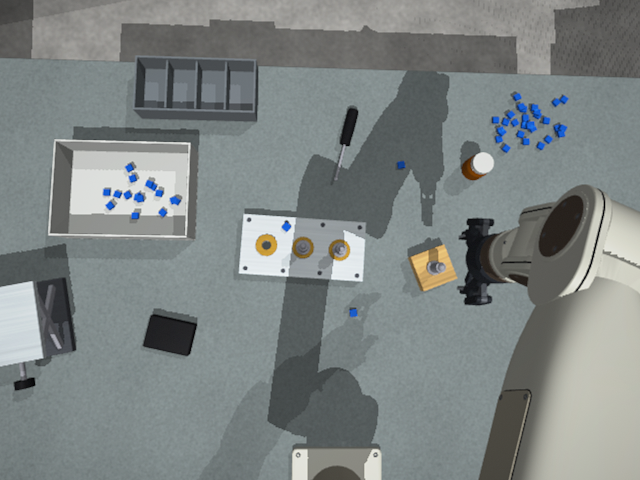

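```bash
python3 -c "
from workcell import ticket,get_obs
print(ticket.job_done()); print(get_obs()['clock'])"
```

```text
the job is handed in; nothing more can be done
None
the job is handed in; nothing more can be done
```

The loose post was the left-hand one. It now stands fully home in the rework block, released, and I handed the job in at about 38 s, under the 69 s limit.

**Test results, left to right:**

| Post | Rock from neutral | Side force | Verdict |
|---|---|---|---|
| Left | ±2.4 mm | about 0 N | loose |
| Middle | about 2.0–2.3 mm each way | 8–9 N, sprang back | sound |
| Right | about 2.2–2.6 mm each way | about 10 N, sprang back | sound |

- **Sound posts:** their shifts are worked out from the side force at 4 N per mm. The tool readings went up to about 3.2 mm, because the gripper tilted by up to 1.6 degrees under load. On the middle and right posts the steady upward pull stayed at or below about 7 N.
- **Early lift:** while testing the left post I eased it up by about 0.7 mm to stop it rubbing, then set it back down. It was only drawn out after all three tests.
- **Drawing and placing:** the left post came out with about 2 N, roughly its own weight, and left its bush behind. It entered the rework hole without side force and met the block at 5 N.

**Last checks:** the tip of the moved post reads 95 mm above the bench against 94 mm expected. In the last pictures both sound posts stand in their bushes and the tiles, driver, jar, bin and case look to be where they were. I checked those things only by eye. No check failed. The camera views of the rework hole differed by 1–2 mm, so I corrected the position twice before lowering the post.

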